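# Lower the medicine tray lift level with its ledge

### The arm

A 7-joint arm with a two-finger parallel gripper is mounted at the origin on the work surface. World frame = base frame: x ahead of the robot, y to its left, z up, the work surface at z = 0. Lengths are in mm, angles in rad, forces in N, time in s.
With the tool pointing down it reaches from about 425 to 800 mm from the base axis. Payload 8.3 kg.
Tool frame: the origin (TCP) lies where the fingers leave the gripper's body, on its centre line; the fingertips stand 73 mm ahead of it and the grasp point (between the pads) lies env.tcp_to_grasp ahead of it (env.tcp_to_grasp is the distance from the TCP to the grasp point, in mm); z points along the fingers, y is the direction in which the jaws open and shut (so a half turn about z gives the same grasp; the last joint's range is limited). The gripper opens to 85 mm and grips with 20 to 120 N. Pads are 22 mm wide; open, the fingers measure 114 mm over their backs; the gripper's body (76 mm by 85 mm) begins 54 mm behind the grasp point. The pads swing forward as they close: fully open they stand 13 mm farther back than shut.
Start: joints at [-1.31, 0.383, 0.016, 1.37, -0.006, 1.388, -0.046], TCP at [198.81, 592.522, 303.879] pointing down, gripper open.
Joint ranges: [-2.95, 2.95], [-0.25, 2.06], [-1.52, 1.56], [0.18, 2.33], [-1.44, 4.58], [0.02, 2.06], [-3.01, 3.01]. Speed limits (rad/s): [2.39, 2.39, 3.01, 3.01, 3.14, 3.14, 3.14].

### API

Orientations are given as a rotation vector (axis times angle).
In Python, from station import env, grip, kin, optics, get_time, get_q, get_qvel, get_tau, get_tcp_pos, get_tool_rot, get_contact_force, get_torque, get_width gives the robot as it stands. Calls block until the motion is done:
- env.reach(position, orientation): joint-space move of the TCP to a pose.
- env.line_to(position, frame=None, rate=150, f_stop=None): straight line of the TCP; frame=None keeps the orientation; rate is the mean speed in mm/s. With f_stop (N) it stops when the force on the tool has changed by that much, and returns True; else False.
- env.move_j(angles): joint-space move.
- grip(opening): finger opening in mm; the grip force is fixed at half the most; returns when the fingers have stopped.
- env.hold(seconds).
- kin.solve_ik(position, orientation): joint angles nearest the present ones, or None.
- optics.capture(name): name is "scene" or "side" or "wrist"; returns a dict with "img" (480x640x3 uint8, red, green, blue), "K" (3x3 intrinsics, pixels), "R" (3x3) and "t" (3): a world point X has camera coordinates R X + t. Camera axes: x right, y down, z forward; pixel columns grow to the right and rows downward; lengths in mm; the calibration is good to about 2 mm. A picture is of the moment at which its call begins. There is no depth.
A pose or a line that the arm cannot do raises env.Unreachable and nothing moves.
- env.finish_job(): hands the job in, once; it reports no verdict.
Readings, each from a call of its own:
- get_time(): time.
- get_q(): joint angles.
- get_qvel(): joint speeds.
- get_tau(): joint torques, N m.
- get_tcp_pos(): TCP position.
- get_tool_rot(): TCP orientation.
- get_contact_force(): force on the tool from outside, world axes, zero at the start.
- get_torque(): the same for the moment, N m.
- get_width(): finger opening in mm.
Only numpy, scipy, OpenCV 4.12 (cv2) and the standard library are available. Lean on these libraries where they do the work, as an engineer would, in place of code of your own. Each camera call takes 0.05 s, during which the arm holds its last target.

### The job

The medicine tray stands raised on the hydraulic lift: crack the release valve open a fraction of a turn (anticlockwise from above, pushing its lever by the upright post) so that the deck sinks slowly, always below 3 cm a second, and stop it level with the ledge beside it (there is no pump, so do not overshoot). Then nip the valve shut, pushing the post clockwise against its seat with about 15 N for a moment, and let go with the deck standing level. Never load the lever with more than 30 N, do not touch the deck or its tray, and leave the other things where they are.

Things in the scene. Friction and masses are not known exactly. Their poses are not given: they have to be found in the camera images.
- lift: grey base plate of the hydraulic tray lift, 250 x 490 x 20 mm, fixed. Origin: on the table, 5 mm to the -y side of the plate's centre; z up. In its frame: release valve (60 x 60 mm block, 65 mm high) at x 0, y -200 mm; cylinder and deck centre at x 0, y 40 mm (deck spans y -60 to 140, x -120 to 120); ledge centre at y 205 mm. Nothing else of the lift rises within 135 mm of the valve axis.
- valve_axis (a point): point on the vertical turning axis of the release valve, 108 mm above the table, as high as valve_post. Turning the lever needs 3 to 5 N sideways at the post (friction); it stays where it is left, and resists more only at its seat, from which it springs back by up to 0.1 rad when let go.
- valve_post (a point): middle of the upright black post on the end of the valve lever, 90 mm from the valve axis: 16 mm diameter, free from the steel lever bar (16 mm wide, top 83 mm above the table) up to 138 mm above the table; this point is at 108 mm. Push it sideways, at right angles to the lever, for instance with slightly open fingers straddling it from above; do not squeeze it.
- valve (a joint): valve angle, rad, growing anticlockwise from above = opening. At 0 the lever bears 3.04 rad anticlockwise from the base's x axis. Starts at 0.03 to 0.10, holding the deck. Sinking begins between 0.2 and 0.7 (unknown load); speed then grows about 15 mm/s per 0.1 rad. Closing, it meets a hidden soft seat between -0.22 and -0.05, to be felt: 1 to 2 N more at the post per mm. Wide open is 1.15.
- ram (a joint): height of the deck in m: its top surface is 100 mm + this above the table. Starts at 0.125 to 0.150, can only sink. The deck is a 240 x 200 x 12 mm white plate carrying a white plastic tray (210 x 150 x 50 mm) with small bins and bottles.
- deck_edge (a point): middle of the deck's top edge on the side of the ledge.
- ledge_edge (a point): middle of the fixed ledge's top edge on the side of the deck, 15 mm across the gap from deck_edge; the ledge is a 240 x 100 x 12 mm white plate clamped on two 18 mm posts. Level means that deck_edge and ledge_edge have the same height. The ledge lies 45 to 100 mm below the deck at the start.
- syrup: bystander: amber bottle, 48 mm diameter, 115 mm tall, standing in front of the deck, about 200 mm to the base's -x of its centre. Origin at its foot.
- cup: bystander: small white cup, 52 mm diameter, 50 mm tall, in front of the deck. Origin at its foot.
- jar: bystander: white jar, 52 mm diameter, 60 mm tall, in front of the ledge. Origin at its foot.
- pillbox: bystander: blue open box of two compartments, 70 x 110 x 35 mm, beside the valve. Origin at its underside.
- spatula: bystander: spatula 180 mm long lying flat on the table in front of the valve, about 200 mm from the valve axis. Origin at its underside.

How it is judged (in metres and radians):
On the way, in this order (a step that is already met when the one before it is completed fails the run):
1. the valve is cracked open and the deck has begun to sink (more than 5 mm) (distance of deck_edge from where it was at the start of the episode above 0.005 m and value of joint valve above 0.2 rad), for 0.1 s.
2. with the deck at rest level with the ledge (within 8 mm), the closed valve is pressed on its seat with more than 10 N for 0.3 s (z of deck_edge in the frame of ledge_edge between -0.008 and 0.008 m and velocity of joint ram above -0.002 m/s and value of joint valve below -0.02 rad and contact force between the fingers and valve above 10 N), for 0.3 s.
At the end, for the whole second after the job is handed in: The deck is at rest with its top within 8 mm of the height of the ledge's top, and the valve is shut (lever turned back beyond 0 rad, on its seat) (z of deck_edge in the frame of ledge_edge between -0.008 and 0.008 m and velocity of joint ram above -0.002 m/s and value of joint valve below 0 rad); the robot touches nothing.
It fails at once if the deck sinks faster than 30 mm/s (velocity of joint ram below -0.03 m/s).
It fails at once if the valve lever is loaded with more than 30 N (contact force between any of the fingers, the arm and valve above 30 N).
It fails at once if the robot touches the deck or its tray (contact force between any of the arm, the fingers and ram above 1 N).
It fails at once if a bystander is shifted by more than 30 mm (distance of any of syrup, cup, jar, pillbox, spatula from where it was at the start of the episode above 0.03 m).
It also fails if it takes over 72 s, if anything falls off the work surface, if the arm or the gripper's body presses on something with over 40 N, if the wrist force passes 120 N, or if a joint passes its speed limit or range.

## Working session

There is one attempt and no reset: what is moved stays moved. The work goes in short steps, each a Python script; the robot and the scene stay as the last script left them, time stands still between calls to the robot, and variables do not carry over. Pictures are saved under pics/ and viewed, and the job is handed in when it is done.

```bash
ls; mkdir -p pics; python3 - <<'E'
from station import *
import cv2,numpy as np
print(get_time(),get_tcp_pos(),get_tool_rot(),get_width(),env.tcp_to_grasp,get_contact_force())
for n in ["scene","side","wrist"]:
    c=optics.capture(n); cv2.imwrite(f"pics/{n}0.png",c["img"][:,:,::-1]); print(n,c["K"].tolist(),c["R"].tolist(),c["t"].tolist())
print(get_time())
E
```

```text
pics
0.0 [198.69527731 592.1958377  302.8741697 ] [-5.06257227e-01 -3.10024719e+00  3.02549532e-03] 85.3848119057111 53.900000000000006 [-1.06455803 -0.2069476  -1.01692094]
scene [[530.2467258291264, 0.0, 314.82182078822314], [0.0, 530.2467258291264, 236.8064324031687], [0.0, 0.0, 1.0]] [[-0.771741006233782, -0.6358507417842464, -0.010471555266235742], [-0.5532741590317147, 0.6794529154805532, -0.4819039744520949], [0.3135339283794006, -0.3661114172180377, -0.8761614611118095]] [450.93221158145474, 328.71700423862876, 862.9457938387878]
side [[434.027071308516, 0.0, 320.02714725317327], [0.0, 434.027071308516, 239.30731851969693], [0.0, 0.0, 1.0]] [[0.8936357011142134, -0.44865586421195314, 0.011097261028453285], [-0.34898069046734603, -0.7102243579276649, -0.6113868162523384], [0.2821838255021764, 0.5424843563776391, -0.791254075319992]] [-481.86092423903534, 262.70973250976806, 848.0087716398781]
wrist [[357.5830311627397, 0.0, 320.1415203655595], [0.0, 357.5830311627397, 240.45850578191815], [0.0, 0.0, 1.0]] [[0.3194584749227499, 0.9475996778576757, -0.0010645769405398294], [0.9079600406655184, -0.30577308248493656, 0.2865508446721673], [0.271209969128539, -0.09250768914902038, -0.9580644446453525]] [-624.5274217862615, -35.69476730919997, 379.64770608233795]
0.15
```

View pics/scene0.png

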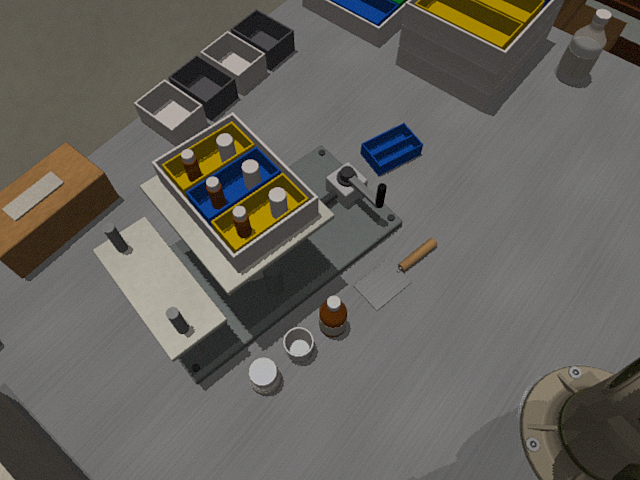

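View pics/side0.png

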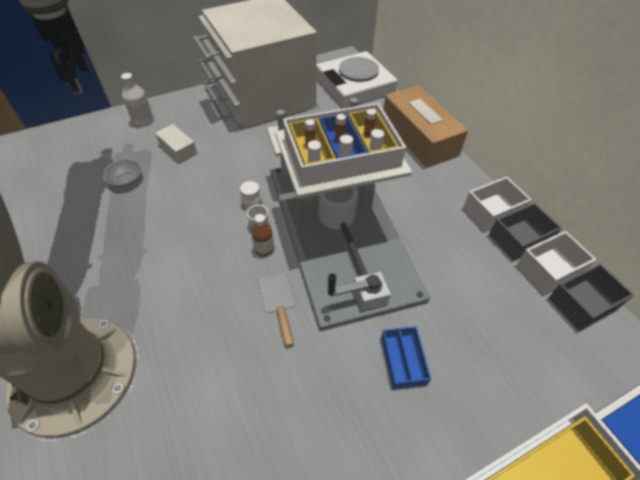

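View pics/wrist0.png

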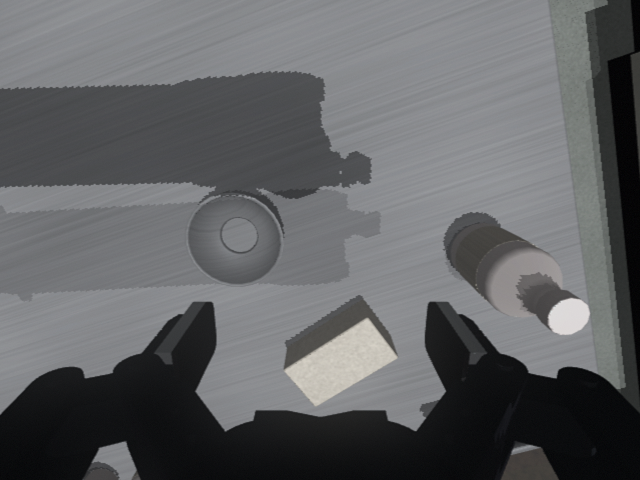

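The scene view shows the valve hub near (347,175), the post near (381,195), and the ledge at lower left. In the side view the post is at (332,284). I'll enlarge both.

```bash
python3 - <<'E'
import cv2
a=cv2.imread("pics/scene0.png");b=cv2.imread("pics/side0.png")
def crop(im,x,y,w,h,s,n):
    cv2.imwrite(n,cv2.resize(im[y:y+h,x:x+w],None,fx=s,fy=s,interpolation=cv2.INTER_CUBIC))
crop(a,300,130,130,100,6,"pics/c1.png")
crop(b,300,210,130,100,6,"pics/c2.png")
crop(a,85,170,250,187,3.2,"pics/c3.png")
crop(b,240,90,190,140,4.2,"pics/c4.png")
E
```

```text
(no output)
```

View pics/c1.png

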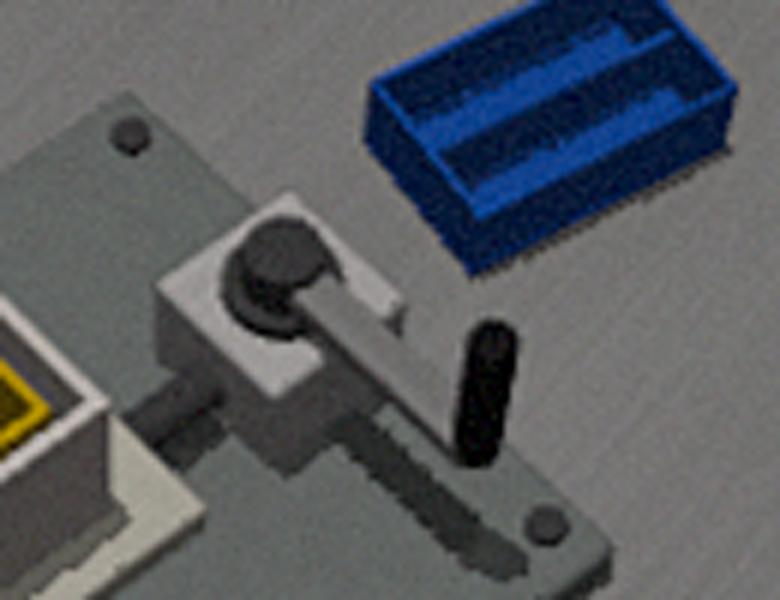

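View pics/c2.png

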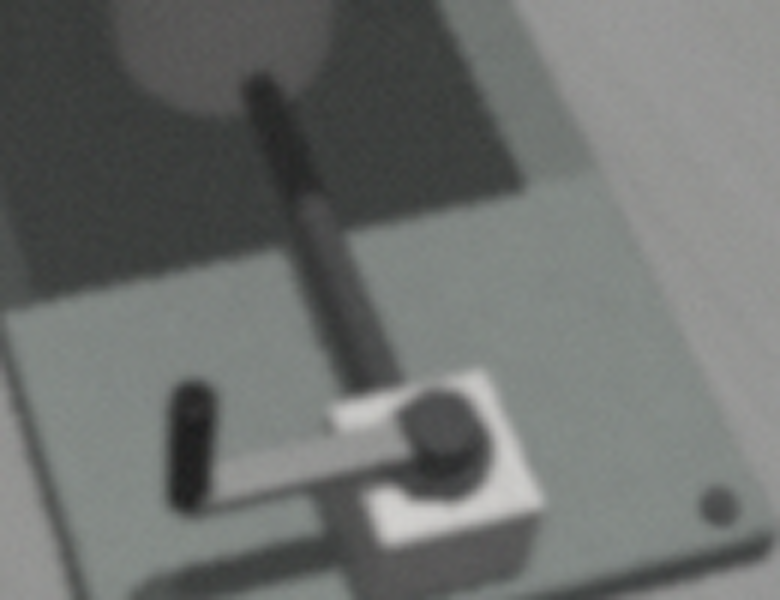

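View pics/c3.png

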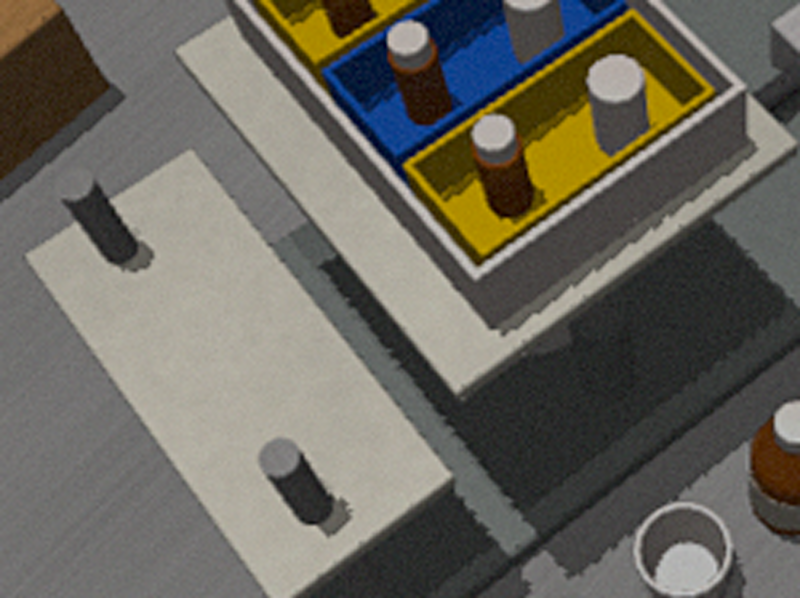

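View pics/c4.png

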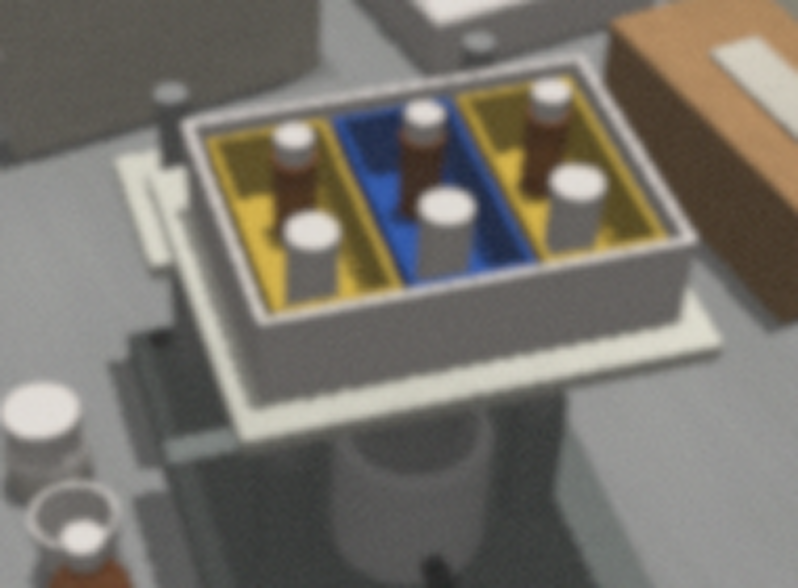

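```bash
cat > fit.py <<'E'
import numpy as np, json
from scipy.optimize import least_squares
import station
from station import optics
C={n:optics.capture(n) for n in ["scene","side"]}
def proj(n,X):
    c=C[n];p=c["K"]@(c["R"]@np.array(X)+c["t"]);return p[:2]/p[2]
# cam,local x,y,kind,u,v
O=[("scene",30,-230,65,348.3,162),("scene",30,-170,65,325.8,178.3),("scene",-30,-170,65,345.8,196.2),("scene",-30,-230,65,367.5,180.8),
("scene",125,-240,20,321.3,145.3),("scene",-125,-240,20,402,220.8),
("side",-30,-170,65,355.5,278.3),("side",30,-170,65,380.8,271.7),("side",30,-230,65,390.8,293.3),("side",-30,-230,65,364.2,300.8),
("scene",120,140,'d',140.3,186.3),("scene",-120,140,'d',228.8,292.5),("scene",-120,-60,'d',333.4,214.7),
("side",-120,-60,'d',297.9,192.9),("side",120,-60,'d',411,170.5),("side",-120,140,'d',276.9,131.7),
("scene",120,155,'l',145,216.9),("scene",-120,155,'l',226.6,319.4),("scene",120,255,'l',92.8,250.3),("scene",-120,255,'l',169.4,359),
("side",-120,155,'l',276.9,152.4),("side",-120,255,'l',268,128)]
P=[("scene",138,382.5,185.3),("scene",84,379.2,205.3),("side",138,332.2,275),("side",84,331.3,293.3)]
def W(p,x,y,z):
    c,s=np.cos(p[2]),np.sin(p[2]);return [p[0]+c*x-s*y,p[1]+s*x+c*y,z]
def post(p,z):
    a=3.04+p[5];return W(p,90*np.cos(a),-200+90*np.sin(a),z)
off=lambda p,n:p[6:9] if n=="scene" else p[9:12]
def res(p):
    r=[]
    for n,x,y,k,u,v in O:
        z=p[3] if k=='d' else p[4] if k=='l' else k
        r+=list(proj(n,np.array(W(p,x,y,z))+off(p,n))-[u,v])
    for n,z,u,v in P: r+=list(proj(n,np.array(post(p,z))+off(p,n))-[u,v])
    return np.array(r+list(p[6:12]/2.))
if __name__=="__main__":
    best=None
    for yaw in np.arange(-3,3.2,.5):
        s=least_squares(res,[500,-100,yaw,235,160,.06]+[0]*6,loss="soft_l1")
        if best is None or s.cost<best.cost: best=s
    p=best.x;print(best.cost,p.round(3))
    print(res(p)[:-6].reshape(-1,2).round(1).tolist())
    print("axis",W(p,0,-200,108),"post",post(p,108))
    json.dump(p.tolist(),open("fit.json","w"))
    cov=np.linalg.inv(best.jac.T@best.jac);print("sd",np.sqrt(np.diag(cov))[:6])
    cc=np.zeros(12);cc[3]=1;cc[4]=-1;print("drop",p[3]-p[4],np.sqrt(cc@cov@cc))
E
python3 fit.py
```

```text
19.883913395592906 [ 6.38381e+02  7.91120e+01 -1.88000e-01  2.29375e+02  1.51160e+02
 -5.90506e+02 -9.99000e-01 -4.58000e-01 -2.79700e+00  9.99000e-01
  4.58000e-01  4.00000e-03]
[[-0.4, -0.4], [-0.8, -0.8], [-0.7, 1.0], [0.7, -0.2], [-0.2, -0.7], [0.8, 0.6], [-1.2, -1.4], [0.1, -1.1], [0.5, 0.8], [-0.5, 0.2], [-1.1, -0.8], [-2.1, 0.8], [0.8, 0.4], [-0.1, 1.5], [2.3, 1.1], [-1.3, -1.4], [0.4, -0.7], [0.1, -0.4], [-0.0, -0.5], [1.7, 1.4], [-0.3, 0.9], [-0.1, -0.7], [-0.3, 1.6], [0.1, -2.1], [0.3, 1.5], [0.3, -2.2]]
axis [np.float64(600.9557204543236), np.float64(-117.3548504562841), 108] post [np.float64(512.3491519545843), np.float64(-101.57904560515246), 108]
sd [1.86331958 1.72747467 0.00308814 2.31229553 2.50150965 0.02046256]
drop 78.21584973128236 2.698811898388657
```

```bash
cat > h.py <<'E'
import numpy as np, json, cv2
from scipy.spatial.transform import Rotation as Rn
from station import *
p=np.array(json.load(open("fit.json"))); YAW=p[2]
c,s=np.cos(YAW),np.sin(YAW)
AX=np.array([p[0]+s*200,p[1]-c*200])
def pose(th,z=168,dt=0.,flip=1,r=90.):
    """gripper straddling the post for valve angle th; dt extra tangential mm (ccw+)"""
    a=3.04+th+YAW; rad=np.array([np.cos(a),np.sin(a)]); tan=np.array([-rad[1],rad[0]])
    xy=AX+r*rad+dt*tan
    y=np.r_[tan*flip,0]; zz=np.array([0,0,-1.]); x=np.cross(y,zz)
    return np.r_[xy,z], Rn.from_matrix(np.c_[x,y,zz]).as_rotvec()
def tang(th):
    a=3.04+th+YAW; return np.array([-np.sin(a),np.cos(a),0])
E
python3 - <<'E'
from h import *
print(dir(kin),AX)
for f in (1,-1):
    for th in (-.25,.1,.8):
        P,o=pose(th,flip=f); q=kin.solve_ik(P,o); print(f,th,P.round(1),None if q is None else np.round(q,2))
for P in ([198.7,592.2,480],[160,475,480]):
    q=kin.solve_ik(P,get_tool_rot());print(P,None if q is None else np.round(q,2))
for f in (1,-1):
    P,o=pose(.07,z=480,flip=f);q=kin.solve_ik(P,o);print(f,None if q is None else np.round(q,2))
E
```

```text
['__class__', '__delattr__', '__dict__', '__dir__', '__doc__', '__eq__', '__format__', '__ge__', '__getattribute__', '__getstate__', '__gt__', '__hash__', '__init__', '__init_subclass__', '__le__', '__lt__', '__module__', '__ne__', '__new__', '__reduce__', '__reduce_ex__', '__repr__', '__setattr__', '__sizeof__', '__str__', '__subclasshook__', '__weakref__', 'solve_ik'] [ 600.95572045 -117.35485046]
1 -0.25 [523.8 -71.1 168. ] [-0.9   0.69  1.36  1.85 -0.73  1.23 -1.42]
1 0.1 [ 512.6 -100.4  168. ] [-0.64  0.4   0.96  1.86 -0.37  1.07 -1.3 ]
1 0.8 [ 522.4 -161.3  168. ] [-0.46  0.44  0.89  1.8  -0.38  1.09 -0.49]
-1 -0.25 [523.8 -71.1 168. ] [-0.62  0.38  0.85  1.84 -0.32  1.06  1.39]
-1 0.1 [ 512.6 -100.4  168. ] [-0.56  0.36  0.84  1.86 -0.31  1.06  1.79]
-1 0.8 [ 522.4 -161.3  168. ] [-0.54  0.5   1.02  1.8  -0.47  1.11  2.72]
[198.7, 592.2, 480] [-1.32  0.39  0.03  0.98 -0.01  1.77 -0.04]
[160, 475, 480] [-1.32  0.09  0.01  1.34 -0.    1.71 -0.06]
1 [-0.7   0.19  1.01  1.32 -0.16  1.71 -1.51]
-1 [-0.1   0.14  0.27  1.3  -0.04  1.71  1.51]
```

```bash
python3 - <<'E'
from h import *
P=get_tcp_pos(); env.line_to([P[0],P[1],470],rate=250)
env.move_j([-.6,.15,0,1.3,0,1.7,-.7]); print(get_time(),get_tcp_pos().round(1))
env.move_j([.2,.2,0,1.3,0,1.7,-1.4]); print(get_time(),get_tcp_pos().round(1))
for z in (300,168):
  for th in (-.3,.07,.8):
    P,o=pose(th,z=z);q=kin.solve_ik(P,o);print(z,th,None if q is None else np.round(q,2))
E
```

```text
2.5833 [449.4 270.7 470.9]
4.1083 [ 517.4 -135.5  444.8]
300 -0.3 [ 0.08  0.18 -0.01  1.64  0.    1.32 -2.1 ]
300 0.07 [ 0.15  0.17 -0.02  1.66  0.    1.32 -1.67]
300 0.8 [ 0.28  0.22 -0.04  1.59  0.01  1.33 -0.83]
168 -0.3 [ 0.08  0.29 -0.01  1.81  0.    1.04 -2.1 ]
168 0.07 [ 0.15  0.28 -0.03  1.83  0.01  1.04 -1.67]
168 0.8 [ 0.28  0.33 -0.04  1.76  0.02  1.05 -0.83]
```

Good configuration. Next I'll move above the post at partial height and check the alignment with the wrist camera.

```bash
python3 - <<'E'
from h import *
P,o=pose(.08,z=260); env.reach(P,o); grip(36); print(get_time(),get_width(),get_tcp_pos().round(1),P.round(1))
for n in ("wrist","scene","side"):
    cc=optics.capture(n); cv2.imwrite(f"pics/{n}1.png",cc["img"][:,:,::-1])
    if n=="wrist":
        R=cc["R"];t=cc["t"];print("cam",(-R.T@t).round(1))
        for z in (84,138):
            X=np.r_[pose(.08)[0][:2],z];q=cc["K"]@(R@X+t);print(z,(q/q[2]).round(1))
E
```

```text
5.4167 35.723840909456094 [513.  -98.7 260.1] [512.9 -98.6 260. ]
cam [ 584.  -113.5  330.5]
84 [320.8 238.6   1. ]
138 [321.  265.2   1. ]
```

View pics/wrist1.png

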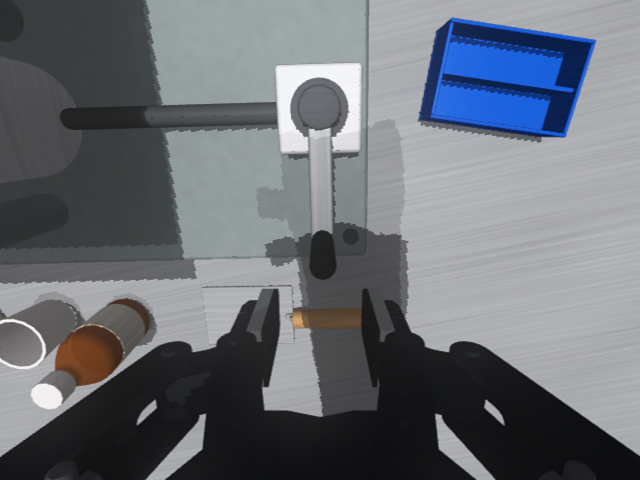

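View pics/scene1.png

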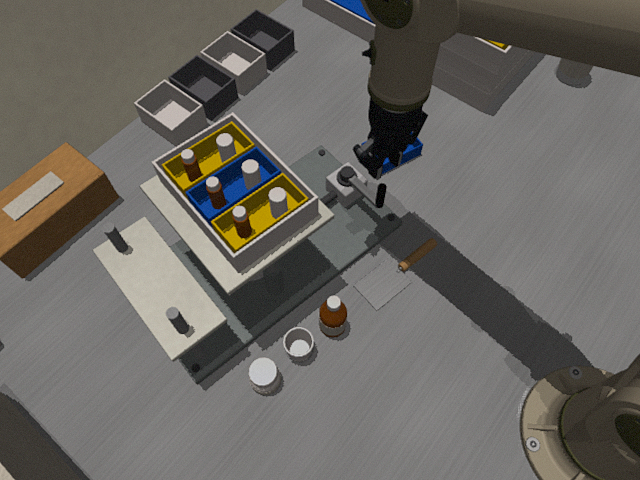

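View pics/side1.png

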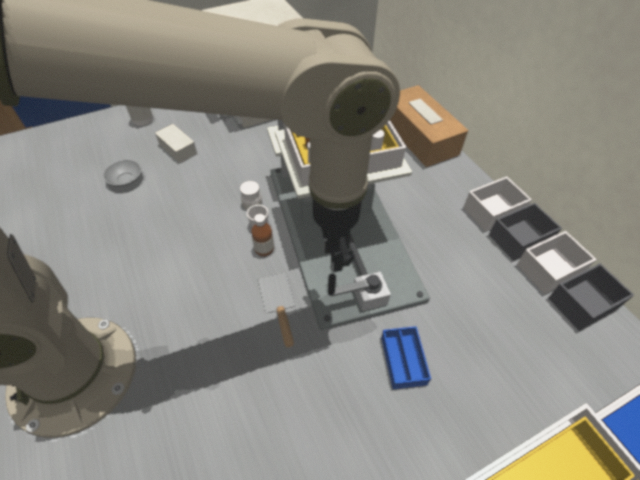

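The wrist view confirms the fit: the post top is at (323,269) against a prediction of (321,265), and the foot is at (322,238). The scene camera has a clear view of the tray and ledge. I'll build the deck tracker and a collinearity level check (the front edges of deck and ledge are collinear when level), then descend.

```bash
cat > track.py <<'E'
import numpy as np, cv2, json
from h import p,AX,c,s
from scipy.optimize import minimize_scalar
REF=cv2.cvtColor(cv2.imread("pics/scene1.png"),cv2.COLOR_BGR2GRAY)
mask=np.zeros_like(REF); cv2.fillPoly(mask,[np.array([[160,162],[232,118],[318,190],[326,214],[240,262]])],255)
F=cv2.goodFeaturesToTrack(REF,60,.03,6,mask=mask)
d=dict(np.load("cam.npz")) if __import__("os").path.exists("cam.npz") else None
def shift(X0,dz,cam):
    X=X0.copy();X[:,2]-=dz;q=(cam["K"]@(cam["R"]@X.T+cam["t"][:,None]));return (q[:2]/q[2]).T
def backproj(uv,z,cam):
    r=cam["R"].T@np.linalg.inv(cam["K"])@np.c_[uv,np.ones(len(uv))].T
    C=-cam["R"].T@cam["t"]; return (C[:,None]+r*((z-C[2])/r[2])).T
def sink(cap,guess=0.):
    """mm the deck has sunk since the start"""
    g=cv2.cvtColor(cap["img"],cv2.COLOR_RGB2GRAY); f=F.reshape(-1,2)
    X0=backproj(f,265.,cap)
    best=None
    init=shift(X0,guess,cap).astype(np.float32)[:,None]
    n,st,e=cv2.calcOpticalFlowPyrLK(REF,g,F,init.copy(),winSize=(21,21),maxLevel=2,flags=cv2.OPTFLOW_USE_INITIAL_FLOW)
    n=n.reshape(-1,2); ok=st.ravel()==1
    r=minimize_scalar(lambda z:np.abs(shift(X0,z,cap)-n)[ok].clip(0,4).sum(),bounds=(guess-15,guess+25),method="bounded")
    return r.x, np.median(np.abs(shift(X0,r.x,cap)-n)[ok])
E
cat > level.py <<'E'
import numpy as np,cv2,json
from scipy.optimize import least_squares
from scipy.ndimage import map_coordinates
from h import p,c,s
OFF=p[6:9]
def W(x,y,z): return np.array([p[0]+c*x-s*y,p[1]+s*x+c*y,z])+OFF
def pr(cam,X): q=cam["K"]@(cam["R"]@X+cam["t"]);return q[:2]/q[2]
def edge(cam,g,y0,y1,z,x=-120,n=25,half=7):
    """subpixel front-edge points of a plate; returns offset (px, along outward normal) of steepest bright->dark step"""
    a,b=pr(cam,W(x,y0,z)),pr(cam,W(x,y1,z)); tdir=(b-a)/np.linalg.norm(b-a)
    nn=np.array([-tdir[1],tdir[0]]); out=pr(cam,W(x*1.1,(y0+y1)/2,z))-(a+b)/2
    if nn@out<0: nn=-nn
    t=np.arange(-half,half+.01,.25); prof=[]
    for k in np.linspace(0.05,.95,n):
        q=a+(b-a)*k; pts=q[:,None]+nn[:,None]*t
        prof.append(map_coordinates(g.astype(float),[pts[1],pts[0]],order=1))
    return t,np.array(prof),a,b,nn
E
python3 - <<'E'
from h import *
import track,level
cap=optics.capture("scene"); print(len(track.F),track.sink(cap,0))
g=cv2.cvtColor(cap["img"],cv2.COLOR_RGB2GRAY)
for y0,y1,z in((20,140,p[3]),(155,255,p[4])):
    t,pf,a,b,nn=level.edge(cap,g,y0,y1,z)
    print(a.round(1),b.round(1)); 
    for q in (pf[:8],pf[8:16],pf[16:]): print(np.median(q,0)[::2].round(0).tolist())
P,o=pose(.08,z=168); env.line_to(P,o,rate=80); grip(26)
print(get_time(),get_width(),get_contact_force().round(2),get_tcp_pos().round(1))
cv2.imwrite("pics/wrist2.png",optics.capture("wrist")["img"][:,:,::-1])
cap=optics.capture("side");cv2.imwrite("pics/side2.png",cv2.resize(cap["img"][200:320,270:430,::-1],None,fx=5,fy=5,interpolation=cv2.INTER_CUBIC))
E
```

```text
60 (np.float64(-0.003211532004642942), np.float64(0.006343103982601406))
[293.2 245. ] [226.7 293.3]
[99.0, 101.0, 127.0, 158.0, 174.0, 183.0, 182.0, 181.0, 181.0, 182.0, 180.0, 173.0, 152.0, 122.0, 93.0, 76.0, 68.0, 65.0, 60.0, 52.0, 47.0, 44.0, 44.0, 44.0, 45.0, 46.0, 44.0, 45.0, 46.0]
[100.0, 104.0, 128.0, 157.0, 181.0, 186.0, 187.0, 187.0, 187.0, 188.0, 187.0, 179.0, 159.0, 130.0, 101.0, 79.0, 70.0, 68.0, 66.0, 62.0, 60.0, 56.0, 53.0, 51.0, 52.0, 52.0, 51.0, 51.0, 50.0]
[185.0, 185.0, 186.0, 185.0, 186.0, 186.0, 186.0, 187.0, 187.0, 189.0, 189.0, 181.0, 165.0, 139.0, 106.0, 83.0, 71.0, 69.0, 68.0, 61.0, 53.0, 47.0, 45.0, 43.0, 43.0, 42.0, 44.0, 46.0, 45.0]
[226.7 319. ] [171.1 360.4]
[188.0, 188.0, 188.0, 187.0, 187.0, 188.0, 189.0, 189.0, 190.0, 192.0, 188.0, 177.0, 152.0, 116.0, 90.0, 74.0, 66.0, 62.0, 55.0, 49.0, 45.0, 46.0, 47.0, 47.0, 46.0, 47.0, 46.0, 46.0, 46.0]
[188.0, 187.0, 187.0, 187.0, 187.0, 189.0, 189.0, 190.0, 190.0, 191.0, 189.0, 178.0, 152.0, 122.0, 92.0, 76.0, 68.0, 62.0, 55.0, 50.0, 46.0, 45.0, 46.0, 47.0, 48.0, 47.0, 46.0, 47.0, 47.0]
[187.0, 187.0, 187.0, 187.0, 187.0, 186.0, 187.0, 188.0, 190.0, 193.0, 190.0, 179.0, 157.0, 126.0, 96.0, 76.0, 67.0, 63.0, 59.0, 54.0, 48.0, 46.0, 48.0, 50.0, 50.0, 48.0, 47.0, 47.0, 46.0]
7.175 25.726597749316518 [-0.31  0.25  0.35] [513.1 -98.6 168.3]
```

View pics/wrist2.png

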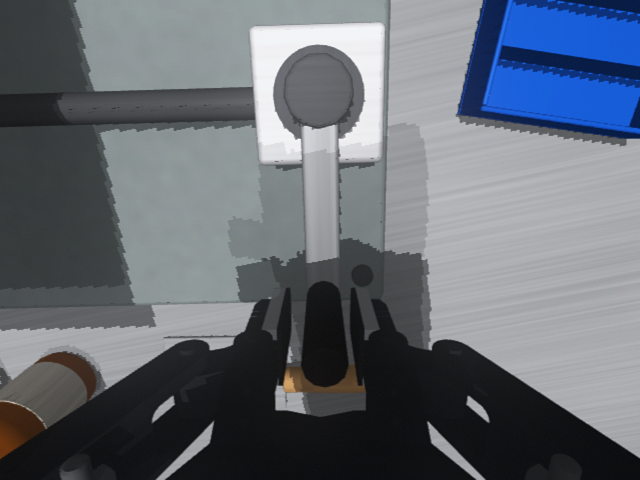

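View pics/side2.png

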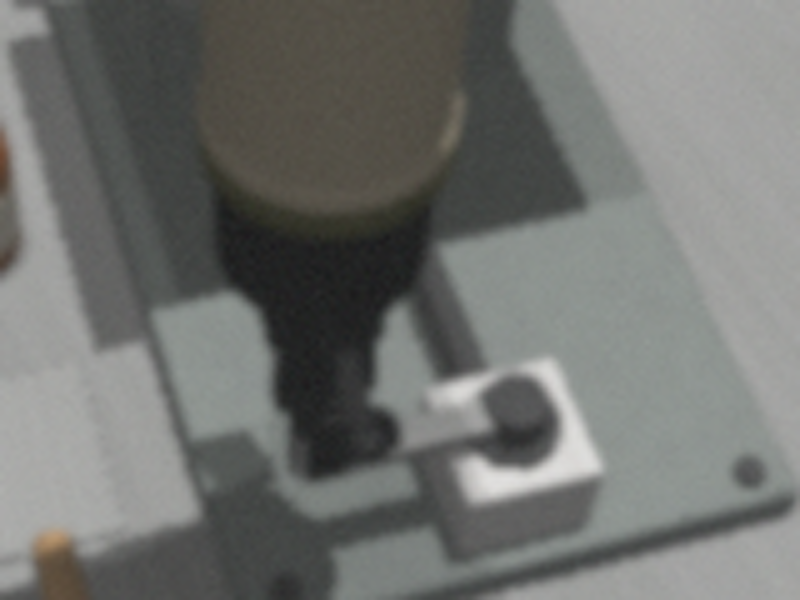

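The post sits between the fingers at (325,330) with slack on both sides. The edge check agrees that the drop is about 78 mm. Now I'll crack the valve open in steps.

```bash
python3 - <<'E'
from h import *
import track
th=.08; f0=get_contact_force(); last=0; tl=get_time()
while th<.85:
    th+=.03; P,o=pose(th); env.line_to(P,o,rate=40)
    ft=(get_contact_force()-f0)@tang(th); env.hold(.1)
    t=get_time(); sk,r=track.sink(optics.capture("scene"),last); v=(sk-last)/(t-tl)
    print(f"{t:.2f} th {th:.2f} ft {ft:.1f} F {np.linalg.norm(get_contact_force()-f0):.1f} sink {sk:.2f} v {v:.1f} r {r:.2f}")
    last=sk;tl=t
    if sk>1.2 or v>6: break
E
```

```text
7.62 th 0.11 ft 0.2 F 0.3 sink -0.00 v -0.0 r 0.01
8.03 th 0.14 ft 0.2 F 0.9 sink 0.00 v 0.0 r 0.01
8.43 th 0.17 ft -1.0 F 2.3 sink 0.01 v 0.0 r 0.01
8.82 th 0.20 ft -1.3 F 1.5 sink 0.01 v -0.0 r 0.01
9.22 th 0.23 ft -1.6 F 1.6 sink 0.02 v 0.0 r 0.01
9.62 th 0.26 ft -1.2 F 1.3 sink 0.02 v 0.0 r 0.01
10.03 th 0.29 ft -0.2 F 1.0 sink 0.03 v 0.0 r 0.01
10.43 th 0.32 ft -1.0 F 1.8 sink 0.05 v 0.1 r 0.01
10.82 th 0.35 ft -1.1 F 0.7 sink 0.06 v 0.0 r 0.01
11.22 th 0.38 ft -1.2 F 1.7 sink 0.07 v 0.0 r 0.01
11.62 th 0.41 ft -1.3 F 0.9 sink 0.08 v 0.0 r 0.01
12.03 th 0.44 ft -2.4 F 2.6 sink 0.10 v 0.0 r 0.01
12.43 th 0.47 ft -0.5 F 1.1 sink 0.12 v 0.1 r 0.01
12.82 th 0.50 ft -1.8 F 1.7 sink 0.12 v -0.0 r 0.02
13.22 th 0.53 ft -1.6 F 2.5 sink 1.76 v 4.1 r 0.03
```

```bash
python3 - <<'E'
from h import *
import track
f0=get_contact_force(); last=1.8; tl=get_time(); th=.56
P,o=pose(th); env.line_to(P,o,rate=40)
bumped=False
while True:
    env.hold(.15)
    t=get_time(); sk,r=track.sink(optics.capture("scene"),last+1.5); v=(sk-last)/(t-tl)
    print(f"{t:.2f} th {th:.2f} sink {sk:.2f} v {v:.1f} r {r:.2f}")
    last=sk;tl=t
    if sk>67 or t>28 or r>.8: break
    if not bumped and sk>8:
        bumped=True
        if v<9: th=min(th+(11-v)/150,.61); P,o=pose(th); env.line_to(P,o,rate=40)
th=.34; P,o=pose(th); env.line_to(P,o,rate=70); f=get_contact_force()-f0
env.hold(.1); cap=optics.capture("scene");print(get_time(),track.sink(cap,last+2),f.round(1)); env.hold(.3)
cap=optics.capture("scene");print(get_time(),track.sink(cap,last+2),f.round(1)); cv2.imwrite("pics/scene3.png",cap["img"][:,:,::-1])
E
```

```text
13.68 th 0.56 sink 6.24 v 11.1 r 0.04
13.88 th 0.56 sink 8.33 v 10.5 r 0.05
14.07 th 0.56 sink 10.39 v 10.3 r 0.05
14.28 th 0.56 sink 12.52 v 10.6 r 0.06
14.47 th 0.56 sink 14.64 v 10.6 r 0.07
14.68 th 0.56 sink 16.77 v 10.7 r 0.07
14.88 th 0.56 sink 18.89 v 10.6 r 0.07
15.07 th 0.56 sink 21.04 v 10.8 r 0.07
15.28 th 0.56 sink 23.07 v 10.2 r 0.09
15.47 th 0.56 sink 25.05 v 9.9 r 0.10
15.68 th 0.56 sink 27.21 v 10.8 r 0.10
15.88 th 0.56 sink 29.20 v 9.9 r 0.10
16.07 th 0.56 sink 31.29 v 10.5 r 0.12
16.27 th 0.56 sink 33.43 v 10.7 r 0.11
16.48 th 0.56 sink 35.36 v 9.7 r 0.13
16.68 th 0.56 sink 37.46 v 10.5 r 0.13
16.88 th 0.56 sink 39.35 v 9.4 r 0.14
17.07 th 0.56 sink 41.55 v 11.0 r 0.14
17.27 th 0.56 sink 43.47 v 9.6 r 0.16
17.48 th 0.56 sink 45.60 v 10.6 r 0.15
17.68 th 0.56 sink 47.70 v 10.5 r 0.16
17.88 th 0.56 sink 49.67 v 9.9 r 0.15
18.07 th 0.56 sink 51.59 v 9.6 r 0.16
18.27 th 0.56 sink 53.61 v 10.1 r 0.18
18.48 th 0.56 sink 55.64 v 10.1 r 0.18
18.68 th 0.56 sink 57.77 v 10.7 r 0.17
18.88 th 0.56 sink 59.64 v 9.3 r 0.18
19.07 th 0.56 sink 61.61 v 9.9 r 0.20
19.27 th 0.56 sink 63.71 v 10.5 r 0.19
19.48 th 0.56 sink 65.65 v 9.7 r 0.21
19.68 th 0.56 sink 67.63 v 9.9 r 0.22
20.3083 (np.float64(70.5165840029333), np.float64(0.200518727860711)) [-1.1 -3.  -0.4]
20.6583 (np.float64(70.49755352214167), np.float64(0.2049182643466736)) [-1.1 -3.  -0.4]
```

Stopped after sinking about 70.5 mm. Next is a level check by edge collinearity.

```bash
cat > chk.py <<'E'
from h import *
import level
from scipy.optimize import brentq
def front(cap,y0,y1,z,x=-120,flipdark=True):
    g=cv2.cvtColor(cap["img"],cv2.COLOR_RGB2GRAY)
    t,pf,a,b,nn=level.edge(cap,g,y0,y1,z,x=x)
    pts=[];
    for k,q in zip(np.linspace(.05,.95,len(pf)),pf):
        # half-level falling crossing nearest center
        i=np.where((q[:-1]>=125)&(q[1:]<125))[0]
        if len(i): 
            j=i[np.argmin(abs(t[i]))]; tt=t[j]+.25*(q[j]-125)/(q[j]-q[j+1]); pts.append(a+(b-a)*k+nn*tt)
    return np.array(pts),nn
def line(pts,w=None):
    vx,vy,x,y=cv2.fitLine(pts.astype(np.float32),cv2.DIST_HUBER,0,.01,.01).ravel(); return np.array([x,y]),np.array([vx,vy])
def report(cap,deckz):
    L,nn=front(cap,155,255,p[4]); D,_=front(cap,20,140,deckz)
    (l0,ld),(d0,dd)=line(L),line(D)
    # perpendicular signed distance (outward normal) of lines at the junction
    mid=(level.pr(cap,level.W(-120,140,p[4]))+level.pr(cap,level.W(-120,155,p[4])))/2
    f=lambda o,d:(o-mid)@nn-((o-mid)@d)*(d@nn)/(1)  
    def at(o,d): # offset along nn at mid
        A=np.c_[d,-nn]; k=np.linalg.solve(A,mid-o); return k[1]
    gap=at(d0,dd)-at(l0,ld)
    sens=(level.pr(cap,level.W(-120,147,p[4]+1))-level.pr(cap,level.W(-120,147,p[4])))@nn
    # direct: z of each plate from its own edge
    def zof(pts,y0,y1,zg):
        o,d=line(pts)
        def e(z):
            m=level.pr(cap,level.W(-120,(y0+y1)/2,z)); return (m-o)@nn-((m-o)@d)*(d@nn)
        return brentq(e,zg-40,zg+40)
    print("gap px",round(gap,2),"sens px/mm",round(sens,3),"deck-ledge mm",round(gap/sens,2),"| own-z deck",round(zof(D,20,140,deckz),1),"ledge",round(zof(L,155,255,p[4]),1), "slopes",ld.round(3),dd.round(3))
E
python3 - <<'E'
from chk import *
K=optics.capture("scene")
im=cv2.cvtColor(cv2.imread("pics/scene1.png"),cv2.COLOR_BGR2RGB); report(dict(K,img=im),p[3])
report(K,p[3]-70.5)
cv2.imwrite("pics/c5.png",cv2.resize(K["img"][190:377,85:335,::-1],None,fx=3.2,fy=3.2,interpolation=cv2.INTER_CUBIC))
cv2.imwrite("pics/side3.png",optics.capture("side")["img"][:,:,::-1])
E
```

```text
gap px -20.18 sens px/mm -0.242 deck-ledge mm 83.53 | own-z deck 230.9 ledge 153.3 slopes [ 0.8   -0.601] [ 0.806 -0.592]
gap px -1.75 sens px/mm -0.242 deck-ledge mm 7.23 | own-z deck 162.2 ledge 153.5 slopes [ 0.8 -0.6] [ 0.799 -0.601]
```

View pics/c5.png

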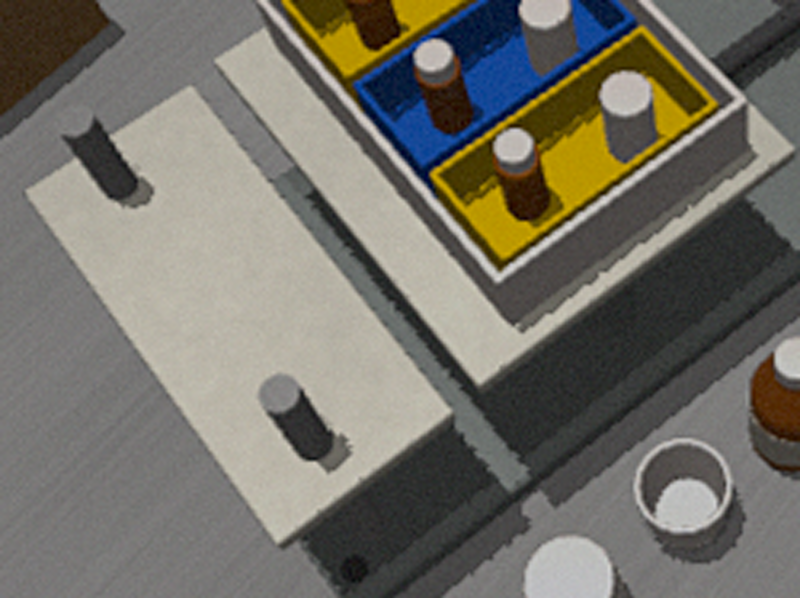

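View pics/side3.png

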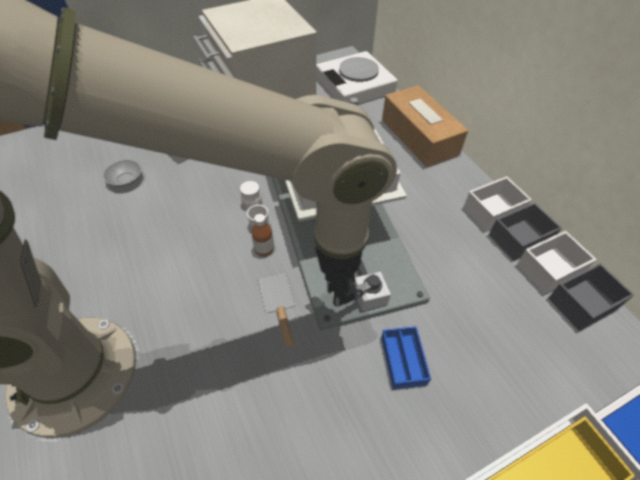

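Deck is 7–9 mm above the ledge by the collinearity check. I'll trickle it down the rest.

```bash
python3 - <<'E'
from h import *
from chk import report
import track
f0=get_contact_force(); last=70.5; tl=get_time(); th=.535
P,o=pose(th); env.line_to(P,o,rate=60)
while True:
    t=get_time(); sk,r=track.sink(optics.capture("scene"),last); v=(sk-last)/(t-tl)
    print(f"{t:.2f} sink {sk:.2f} v {v:.1f} r {r:.2f}"); last=sk;tl=t
    if sk>75.6 or t>26: break
    env.hold(.05)
P,o=pose(.34); env.line_to(P,o,rate=80); env.hold(.15)
cap=optics.capture("scene");sk=track.sink(cap,last+2);print(get_time(),sk); report(cap,p[3]-sk[0])
env.hold(.2);cap=optics.capture("scene");sk=track.sink(cap,last+2);print(sk);report(cap,p[3]-sk[0])
E
```

```text
21.20 sink 72.26 v 4.0 r 0.23
21.30 sink 73.01 v 7.5 r 0.21
21.40 sink 73.63 v 6.1 r 0.24
21.50 sink 74.41 v 7.9 r 0.24
21.60 sink 75.22 v 8.1 r 0.23
21.70 sink 75.95 v 7.3 r 0.24
22.3167 (np.float64(77.71000352973088), np.float64(0.2503298897080555))
gap px 0.03 sens px/mm -0.242 deck-ledge mm -0.11 | own-z deck 155.0 ledge 153.6 slopes [ 0.8 -0.6] [ 0.799 -0.602]
(np.float64(77.73409666884439), np.float64(0.2517082415206744))
gap px -0.0 sens px/mm -0.242 deck-ledge mm 0.01 | own-z deck 155.0 ledge 153.5 slopes [ 0.8 -0.6] [ 0.799 -0.601]
```

Level to within about 1.5 mm and holding. Now I'll close the valve onto its seat.

```bash
python3 - <<'E'
from h import *
print(np.round(kin.solve_ik(*pose(-.45)),2))
P,o=pose(.0); env.line_to(P,o,rate=60); env.hold(.1)
f0=np.zeros(3); th=0.
while th>-.42:
    P,o=pose(th); env.line_to(P,o,rate=25); env.hold(.15)
    F=np.mean([get_contact_force() for _ in range(3)],0); f=F@tang(th)
    print(f"{get_time():.2f} th {th:.3f} ft {f:.1f} F {F.round(1)} lag {((P-get_tcp_pos())@tang(th)):.2f}")
    if f>8: break
    th-=.02
E
```

```text
[ 0.02  0.31  0.03  1.79 -0.01  1.04 -2.26]
23.73 th 0.000 ft 0.5 F [-0.4 -0.4 -0.6] lag -0.07
24.12 th -0.020 ft 5.1 F [-2.3 -4.7 -0.7] lag -0.59
24.52 th -0.040 ft 4.3 F [-1.8 -3.9 -0.1] lag -0.12
24.93 th -0.060 ft 3.8 F [-1.8 -3.4 -0.1] lag 0.10
25.32 th -0.080 ft 2.8 F [-1.5 -2.4  0.1] lag 0.02
25.73 th -0.100 ft 3.4 F [-3.  -2.5  0.7] lag 0.03
26.12 th -0.120 ft 4.4 F [-3.7 -3.2 -0.2] lag 0.00
26.52 th -0.140 ft 4.9 F [-4.  -3.5  0.6] lag 0.03
26.93 th -0.160 ft 5.8 F [-4.6 -4.3  1.1] lag 0.01
27.32 th -0.180 ft 4.7 F [-3.9 -3.3  0.9] lag -0.05
27.73 th -0.200 ft 5.2 F [-3.6 -3.9  0.2] lag 0.01
28.12 th -0.220 ft 5.1 F [-4.1 -3.5  1.5] lag -0.02
28.52 th -0.240 ft 5.8 F [-4.2 -4.3  1.3] lag -0.01
28.93 th -0.260 ft 5.1 F [-4.4 -3.3  1. ] lag -0.07
29.32 th -0.280 ft 5.0 F [-6.  -2.   1.8] lag -0.37
29.73 th -0.300 ft 7.5 F [-5.6 -5.2  1.6] lag -0.80
30.12 th -0.320 ft 9.9 F [-7.4 -6.9  3.1] lag -1.30
```

Seat felt from about −0.28 (gripper angle). I'll press on to about 15 N.

```bash
python3 - <<'E'
from h import *
import track
from chk import report
th=-.32
while th>-.48:
    th-=.012
    P,o=pose(th); env.line_to(P,o,rate=25); env.hold(.12)
    F=np.mean([get_contact_force() for _ in range(3)],0); f=F@tang(th)
    print(f"{get_time():.2f} th {th:.3f} ft {f:.1f} |F| {np.linalg.norm(F):.1f} lag {((P-get_tcp_pos())@tang(th)):.2f}")
    if f>14.5 or np.linalg.norm(F)>19: break
for i in range(4):
    env.hold(.25); F=get_contact_force(); print((F@tang(th)).round(1),np.linalg.norm(F).round(1))
cap=optics.capture("scene");print(track.sink(cap,77.7));report(cap,p[3]-77.7)
cv2.imwrite("pics/wrist4.png",optics.capture("wrist")["img"][:,:,::-1]);print(get_tcp_pos(),get_width())
E
```

```text
30.49 th -0.332 ft 10.6 |F| 11.3 lag -1.77
30.86 th -0.344 ft 11.2 |F| 12.0 lag -2.17
31.23 th -0.356 ft 12.6 |F| 13.3 lag -2.51
31.59 th -0.368 ft 14.0 |F| 14.8 lag -2.88
31.96 th -0.380 ft 16.0 |F| 17.0 lag -3.26
15.2 16.6
15.0 16.0
15.9 17.3
15.2 16.2
(np.float64(77.67463642985804), np.float64(0.24752150631886138))
gap px -0.01 sens px/mm -0.242 deck-ledge mm 0.05 | own-z deck 154.8 ledge 153.2 slopes [ 0.8 -0.6] [ 0.799 -0.601]
[528.71710684 -64.296354   167.74462004] 25.94365943544715
```

View pics/wrist4.png

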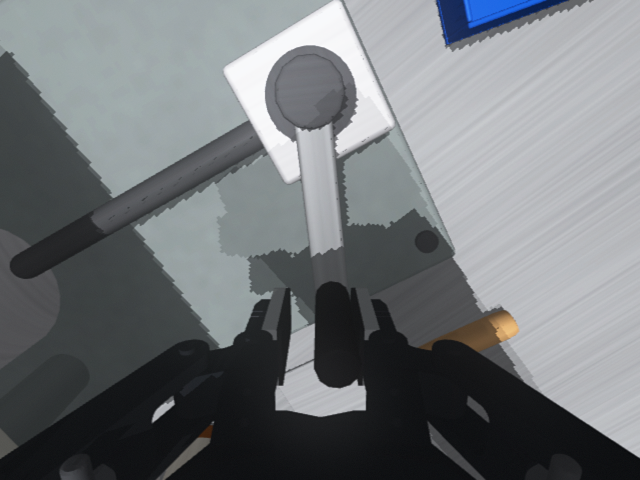

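Held about 15 N for over 1 s, with the post against the pad at (335,335). Now I'll ease off, centre and lift.

```bash
python3 - <<'E'
from h import *
import track
from chk import report
th=-.38; n=0
while th<-.12:
    th+=.015
    P,o=pose(th); env.line_to(P,o,rate=30); env.hold(.1)
    F=np.mean([get_contact_force() for _ in range(3)],0); f=F@tang(th)
    print(f"{get_time():.2f} th {th:.3f} ft {f:.1f} |F| {np.linalg.norm(F):.1f}")
    n=n+1 if f<1.2 else 0
    if n>=2: break
th+=.035; P,o=pose(th); env.line_to(P,o,rate=30); env.hold(.2)
print(th,(get_contact_force()@tang(th)).round(1),get_contact_force().round(1))
cv2.imwrite("pics/wrist5.png",optics.capture("wrist")["img"][:,:,::-1])
cap=optics.capture("scene");print(track.sink(cap,77.7));report(cap,p[3]-77.7)
E
```

```text
33.41 th -0.365 ft 12.6 |F| 13.5
33.76 th -0.350 ft 9.8 |F| 10.4
34.11 th -0.335 ft 8.2 |F| 8.7
34.46 th -0.320 ft 6.4 |F| 6.9
34.81 th -0.305 ft 5.3 |F| 5.7
35.16 th -0.290 ft 2.5 |F| 3.8
35.51 th -0.275 ft 1.3 |F| 1.4
35.86 th -0.260 ft 0.8 |F| 1.0
36.21 th -0.245 ft -0.0 |F| 0.3
-0.20999999999999988 0.1 [-0.5  0.1 -0.1]
(np.float64(77.68284594515495), np.float64(0.24847646662180978))
gap px -0.04 sens px/mm -0.242 deck-ledge mm 0.18 | own-z deck 154.9 ledge 153.3 slopes [ 0.8 -0.6] [ 0.799 -0.601]
```

View pics/wrist5.png

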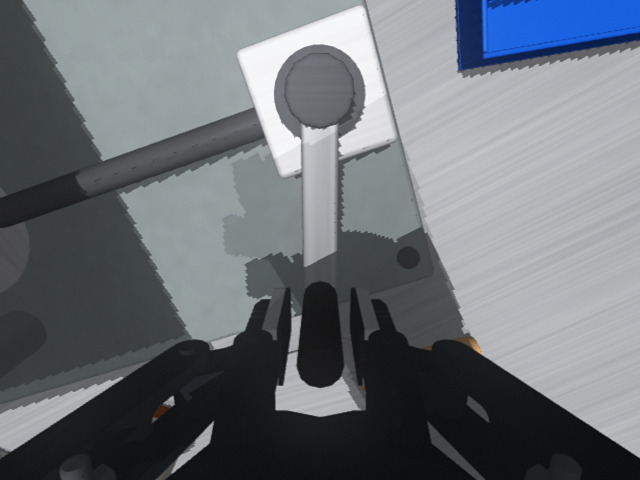

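The post at (320,335) is centred between the pads, with the lever at about −0.21 rad. Lifting away.

```bash
python3 - <<'E'
from h import *
import track
from chk import report
P=get_tcp_pos(); env.line_to([P[0],P[1],330],rate=90); env.hold(.3)
print(get_time(),get_contact_force().round(1),np.abs(get_qvel()).max())
cv2.imwrite("pics/wrist6.png",optics.capture("wrist")["img"][:,:,::-1])
cap=optics.capture("scene");print(track.sink(cap,77.7));report(cap,p[3]-77.7);cv2.imwrite("pics/scene6.png",cap["img"][:,:,::-1])
E
```

```text
39.0167 [ 0.2  0.1 -0.3] 0.0014053942648099514
(np.float64(77.60476629608964), np.float64(0.2637001088557298))
gap px 0.0 sens px/mm -0.242 deck-ledge mm -0.0 | own-z deck 155.0 ledge 153.4 slopes [ 0.8 -0.6] [ 0.799 -0.602]
```

View pics/scene6.png

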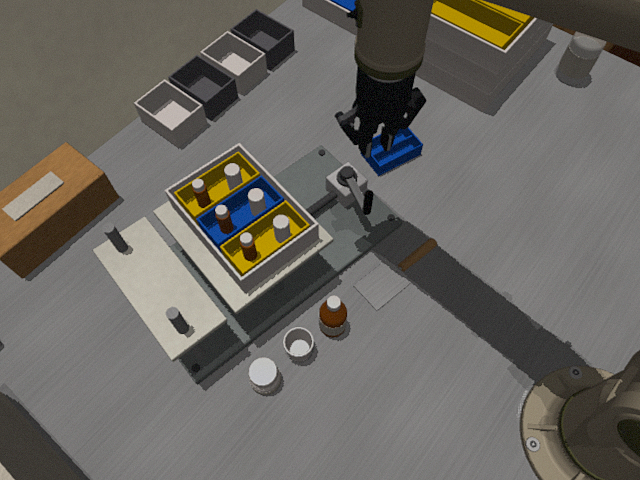

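View pics/wrist6.png

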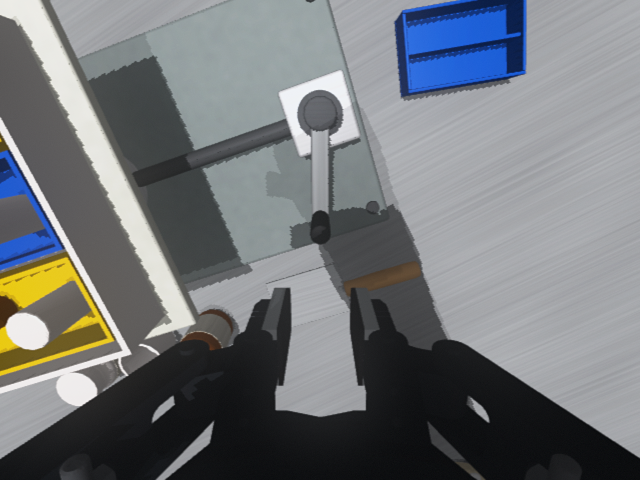

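The scene view shows the deck's front edge in line with the ledge's, the post turned back to (368,202), and the other objects where they were. Handing in.

```bash
python3 -c "
from station import *
env.finish_job(); print(get_time())"
```

```text
the job is handed in; nothing more can be done
the job is handed in; nothing more can be done
```

The deck is standing level with the ledge and the valve is shut. I handed the job in at about 39 s of the 72 s allowed; the system gives no verdict.

- **Lowering:** I cracked the valve open until sinking began, at about 0.46 rad. The deck sank at no more than about 11 mm/s. I stopped it at 70.5 mm and trickled it down to about 77.7 mm in total.
- **Shutting:** I felt the seat at about −0.22 rad and pressed it at about 15 N for just over 1 s. The highest force reading was 17 N. After easing off, the lever rested at about −0.21 rad.
- **Last checks:**
    - Lining up the deck's and ledge's front edges in the scene camera gave a height difference of 0.0 mm.
    - Working out each plate's height separately disagreed slightly: the deck came out about 1.5 mm high, still well within 8 mm.
    - The deck did not move after the valve was shut, and the gripper was clear of everything with no force on it.
    - The other objects looked unmoved in the scene picture; I did not measure their positions.

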